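# Reset the laser cutter's interlock with its key

### The arm

A 7-joint arm with a two-finger parallel gripper is mounted at the origin on the work surface. World frame = base frame: x ahead of the robot, y to its left, z up, the work surface at z = 0. Lengths are in m, angles in rad, forces in N, time in s.
With the tool pointing down it reaches from about 0.425 to 0.925 m from the base axis. Payload 6.8 kg.
Tool frame: the origin (TCP) lies midway between the tips of the shut fingers; the grasp point (between the pads) lies 19 mm behind it; z points along the fingers, x is the direction in which the jaws open and shut, and the axes are right-handed (so a half turn about z gives the same grasp; the last joint's range is limited). The gripper opens to 85 mm and grips with 20 to 120 N. Pads are 22 mm wide; open, the fingers measure 114 mm over their backs; the gripper's body (76 mm by 85 mm) begins 54 mm behind the grasp point. The pads swing forward as they close: fully open they stand 13 mm farther back than shut.
Start: joints at [-1.35, 0.477, 0.022, 1.555, -0.011, 1.109, -0.083], TCP at [0.218, 0.639, 0.231] pointing down, gripper open.
Joint ranges: [-2.96, 2.96], [-0.34, 2.1], [-1.41, 1.46], [0.24, 2.44], [-1.37, 4.51], [0.17, 1.92], [-2.96, 2.96]. Speed limits (rad/s): [2.39, 2.39, 3.14, 3.14, 3.14, 3.14, 3.14].

### API

Orientations are given as a unit quaternion [x, y, z, w].
In Python, from workcell import * gives the robot as it stands.
- The arm moves only by the tool apply_moves, never from a script. Its argument "rows" is one flat list of numbers, 4 for each row, row after row: the shift along the tool's x, y, z in units of 30 mm (1.0 is 30 mm), then the turn about the tool's z in rad. A call has 1 to 10 rows; each row shifts and turns the pose as measured when the row begins, along the tool's axes as they then stand; what a row does not reach is not made up. A row lasts 1/10 s, in which the tool goes at most 50 mm and 8.59 degrees, less where a joint would pass 70% of its speed; a pose out of reach is approached as far as the arm can. A call is refused whole if a number of a shift passes 1 or a number of a turn 0.15, either way. A call with a gripper value outside its range is refused whole. "jaw" is the opening, from 0 (shut) to 1 (fully open), set as the call begins (left out, the last holds). The fingers move at their own pace and stop on an object; the grip force is fixed at half the most. Time passes only in rows, so rows that do not move let the fingers close. It gives the time, the measured TCP pose, the force and the opening at its end, in the units of the state.
- sense(): the state, without advancing time (a new reading comes with each control period).
- read_camera(name): name is "side" or "top"; returns the picture (420x560x3 uint8, red, green, blue); there is no depth.
- camera_params(name): a dict with "fx", "fy", "cx", "cy" (pixels), "pose" (4x4, takes a point from camera to world coordinates). Camera axes: x right, y down, z forward; pixel columns grow to the right and rows downward; lengths in m; the calibration is good to about 2 mm. A picture is of the moment at which its call begins. camera_params takes no time and is no camera call.
- sign_off(): hands the job in, once; it reports no verdict.
Trained networks look in the newest picture that a camera, given by its name, has taken for a name from the list of things; names that differ only in an ending like _2 or _b are one class to them, and where a whole thing is asked for, a point or a joint stands for the part that bears it (a point fixed in the world has none). Each returns a list of dicts, best first, with "confidence" (0 to 1); they miss things now and then, are a little off and sometimes report something else, mostly with a low value. They report only what shows in the picture. A call takes as long as a camera call. They do not tell look-alikes from the thing itself.
- recognise(name, camera): "bbox" ([left, top, right, bottom] in pixels, round what is visible of it).
- cut_out(name, camera): "pixels" (420x560 bool, what is visible of it) and "bbox" ([left, top, right, bottom] in pixels, round what is visible of it).
The state is a dict: "time_s": time; "joints": joint angles; "qvel": joint speeds; "joint_torque": joint torques, N m; "position": TCP position; "eef_rot": TCP orientation; "contact_force": force on the tool from outside, world axes, zero at the start; "moment": the same for the moment, N m; "gripper_width": finger opening in m.
Only numpy, scipy, OpenCV 4.12 (cv2) and the standard library are available. Lean on these libraries where they do the work, as an engineer would, in place of code of your own. Each camera call takes 0.05 s, during which the arm holds its last target.

### The job

The laser cutter's safety interlock has tripped and must be reset with its key. Take the key with the oblong head from the plywood stand, push it fully home in the lock on the operator station, turn it clockwise to its stop and then back until the lock itself is at its home stop, and draw it out; then put it back, upright and fully down, in the slot of the stand it came from. Work by feel: never force the key in the lock, do not lean on the station, and leave everything else where it is.

Things in the scene. Friction and masses are not known exactly. Their poses are not given: they have to be found in the camera images.
- key_head (a point): The key, upright in the stand; this point is the centre of its black oblong head (30 mm wide along the key's x, 10 mm thick along y, 32 mm high). z points up along the key, away from its tip. Below the head: steel shank dia 10, then a round collar dia 18 x 4 mm whose underside is 30 mm below this point, then a dia 4 neck 6 mm long, then the flat bit. Either way round fits. About 60 g.
- key_tip (a point): Lower end of the key, on its axis, 48 mm below key_head. The bit: 12 mm wide along the key's x, 4.5 mm thick along y, from 2.6 to 12 mm above the tip; its foremost 2.6 mm is smaller, 11 x 3.8 mm.
- keyhole (a point): Where the drawing puts the centre of the keyhole: top face of the lock's steel plate, 98 mm above the table, z up. The lock is clamped in an oversize cut-out, so the real hole lies up to 4.5 mm off this point along x and along y: find it by feel or by eye. It is a slot 13.2 mm along this frame's x, 5.7 mm along y, bevelled 0.6 mm. Fully home, the key's collar lies on the plate, its tip 18 mm below.
- rotor (a joint): The lock's rotor, under the 4 mm plate: 0 rad = home stop, grows clockwise seen from above, stop at about 1.05 rad (60 degrees). It turns with 0.04 N m and stays where it is left. The key has lost motion in it: the rotor trails the key by about 0.15 rad (0.2 with the give of the grip) whichever way it is turned. The plate holds the key in unless it is turned within about 0.1 rad of the slot.
- stand_top (a point): Middle of the top of the plywood stand (fixed, 70 x 190 x 40 mm, top 40 mm above the table, long side along its y). Key slots, 15 mm along its x by 7.5 mm along y and 26 mm deep, at y = -46 mm and +46 mm; the keys hang in them by their collars, key_head 30 mm above the top, with some play. Short driver bits stand up to 12 mm out of its -x edge.
- console: Operator station: fixed white box with a grey panel, 150 (x) x 220 (y) x 90 mm, origin under its middle. On the panel, in its frame: lock with a dark round bezel dia 54, its top 98 mm up, at x -10, y +55 mm; red stop button, top 126 mm up, at y -70 mm; two lamps, top 100 mm up, at x +48, y -15 and +15 mm; a small tin.
- key2_head (a point): Centre of the head of the other key, for another machine: the same key but with a round head, dia 33 mm, 10 mm thick. In the stand's other slot; leave it.
- tin: Bystander: aluminium lens tin, dia 40 x 15 mm, on the station's panel. Origin under its middle.
- tape: Bystander: roll of paper tape, outer dia 96, 24 mm high. Origin under its middle.
- driver: Bystander: screwdriver with a black handle, 180 mm long, lying. Origin under its middle.
- caliper: Bystander: steel caliper, 210 mm long, lying. Origin under its middle.
- blanks: Bystander: stack of pale acrylic blanks, 100 x 75 x 20 mm. Origin under its middle.
- bin: Bystander: open blue plastic bin, 100 x 90 x 50 mm. Origin under its middle.
- offcut: Bystander: plywood offcut, 130 x 60 x 12 mm. Origin under its middle.
Mind the look-alikes: they are no part of the job. There is more than one size of the part that bears stand_top; the job needs the largest.

How it is judged:
By the outcome, as a careful person would: the job done as asked, in the order asked, and still so for the second after the job is handed in, with the robot touching nothing.
It also fails if it takes over 72 s, if anything falls off the work surface, if the arm or the gripper's body presses on something with over 40 N, if the wrist force passes 120 N, or if a joint passes its speed limit or range.

## Working session

There is one attempt and no reset: what is moved stays moved. The work goes in short steps, Python scripts to look and compute and a tool call to move; the robot and the scene stay as the last step left them, time stands still between calls to the robot, and variables do not carry over. Pictures are saved under pics/ and viewed, and the job is handed in when it is done.

Besides the shell and the picture viewer there is one more tool, called after "Request:" as a command line: name --argument value ..., lists and objects as JSON in quotes. apply_moves: Moves the arm, as the interface text tells. Its arguments: {"type":"object","properties":{"rows":{"type":"array"},"jaw":{"type":"number"}},"required":["rows"]}

```bash
ls; mkdir -p pics
python3 - <<'E'
from workcell import *
import cv2
s=sense()
for k,v in s.items(): print(k,v)
for c in("side","top"):
    im=read_camera(c); cv2.imwrite(f"pics/{c}0.png",im[:,:,::-1])
    p=camera_params(c); print(c,p)
E
```

```text
pics
time_s 0.0
joints [-1.35011262  0.47780249  0.02235179  1.55645114 -0.01148719  1.1093056
 -0.08309066]
qvel [ 1.99339734e-04 -7.81843063e-04 -1.07890914e-04  9.07406491e-04
 -3.46548850e-03  8.79270310e-05 -1.55511251e-03]
joint_torque [ 2.82457449e-04 -5.96456838e+01  1.60749838e+00 -2.81199753e+01
  1.23120222e-02  9.32687894e-03 -1.47738871e-05]
position [0.21778535 0.63827338 0.23032449]
eef_rot [ 8.13285450e-01  5.81864187e-01 -7.00107002e-04  5.95466198e-04]
contact_force [-0.86516275 -0.84923897 -0.07313071]
moment [-0.05186974  0.03908865 -0.02063229]
gripper_width 0.08541302711324716
side {'fx': 381.8159265513138, 'fy': 381.8159265513138, 'cx': 272.6217572093555, 'cy': 205.2838186313339, 'pose': array([[-0.90685872, -0.31307463,  0.28211973,  0.25858265],
       [-0.42142961,  0.67036361, -0.61074521,  0.54763185],
       [ 0.00208603, -0.67275323, -0.739864  ,  0.85343522],
       [ 0.        ,  0.        ,  0.        ,  1.        ]])}
top {'fx': 445.7811596224486, 'fy': 445.7811596224486, 'cx': 275.36335549787384, 'cy': 204.05863374042934, 'pose': array([[-0.01566602, -0.9943217 ,  0.10525653,  0.40250317],
       [-0.99986436,  0.01504361, -0.00670467, -0.08187049],
       [ 0.00508317, -0.10534729, -0.9944225 ,  1.57520603],
       [ 0.        ,  0.        ,  0.        ,  1.        ]])}
```

View pics/side0.png

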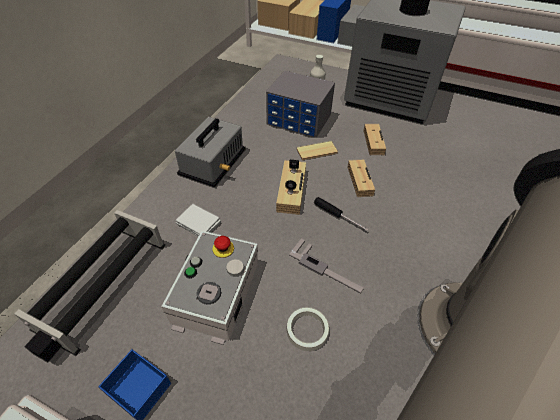

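View pics/top0.png

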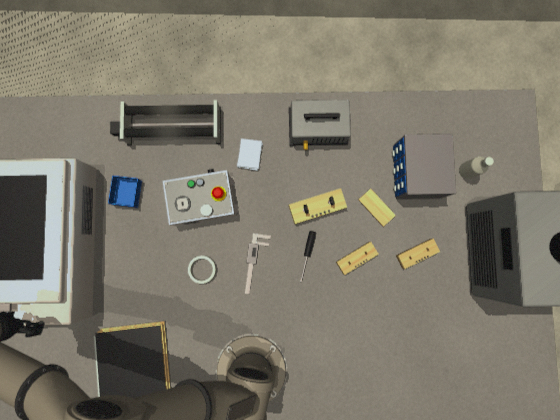

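```bash
cat > h.py <<'E'
from workcell import *
import numpy as np, cv2
P={c:camera_params(c) for c in("side","top")}
def proj(c,X):
    p=P[c]; T=np.linalg.inv(p['pose']); q=T[:3,:3]@np.array(X)+T[:3,3]
    return np.array([p['fx']*q[0]/q[2]+p['cx'],p['fy']*q[1]/q[2]+p['cy']])
def ray(c,u,v):
    p=P[c]; d=p['pose'][:3,:3]@np.array([(u-p['cx'])/p['fx'],(v-p['cy'])/p['fy'],1]); return p['pose'][:3,3],d
def atz(c,u,v,z):
    o,d=ray(c,u,v); return o+d*(z-o[2])/d[2]
def tri(uvs):
    A=np.zeros((3,3));b=np.zeros(3)
    for c,u,v in uvs:
        o,d=ray(c,u,v); d=d/np.linalg.norm(d); M=np.eye(3)-np.outer(d,d); A+=M;b+=M@o
    return np.linalg.solve(A,b)
def crop(im,x0,y0,x1,y1,f,name):
    cv2.imwrite('pics/'+name,cv2.resize(im[y0:y1,x0:x1,::-1],None,fx=f,fy=f,interpolation=cv2.INTER_CUBIC))
E
python3 - <<'E'
from h import *
s=cv2.imread('pics/side0.png')[:,:,::-1]; t=cv2.imread('pics/top0.png')[:,:,::-1]
a=cv2.resize(s[140:230,250:350],None,fx=4,fy=4,interpolation=cv2.INTER_CUBIC)
b=cv2.resize(s[225:335,155:275],None,fx=3.3,fy=3.3,interpolation=cv2.INTER_CUBIC)
h=max(a.shape[0],b.shape[0]); o=np.zeros((h,a.shape[1]+b.shape[1],3),np.uint8); o[:a.shape[0],:a.shape[1]]=a;o[:b.shape[0],a.shape[1]:]=b
cv2.imwrite('pics/c_side.png',o[:,:,::-1])
crop(t,155,160,355,235,4,'c_top.png')
for c in("side","top"):
  for n in("key_head","key2_head","keyhole","stand_top","console","tin","tape","rotor"):
    r=recognise(n,c)
    print(c,n,[(round(x['confidence'],2),np.round(x['bbox'],1).tolist()) for x in r[:5]])
print(sense()['time_s'])
E
```

```text
side key_head [(0.74, [290.4, 307.4, 329.4, 352.0]), (0.69, [290.5, 161.9, 300.6, 173.6])]
side key2_head [(0.68, [283.3, 179.3, 295.3, 195.6])]
side keyhole [(0.56, [163.1, 230.5, 258.2, 347.4])]
side stand_top [(0.88, [347.8, 160.4, 375.5, 195.4]), (0.6, [366.1, 125.7, 384.1, 155.7]), (0.57, [275.6, 161.0, 308.6, 215.3])]
side console [(0.84, [164.0, 232.0, 255.4, 345.3])]
side tin [(0.56, [225.5, 258.8, 241.7, 279.9]), (0.27, [290.3, 156.0, 299.1, 171.9])]
side tape [(0.93, [288.2, 307.2, 328.4, 350.5])]
side rotor []
top key_head [(0.37, [327.2, 194.9, 332.5, 209.0])]
top key2_head []
top keyhole []
top stand_top [(0.88, [396.0, 237.7, 440.6, 269.2]), (0.85, [288.2, 191.9, 345.4, 224.5]), (0.64, [338.7, 241.9, 379.5, 275.5])]
top console [(0.74, [162.3, 169.1, 238.9, 221.2])]
top tin [(0.6, [204.8, 204.2, 210.3, 217.0])]
top tape []
top rotor []
0.9
```

View pics/c_side.png

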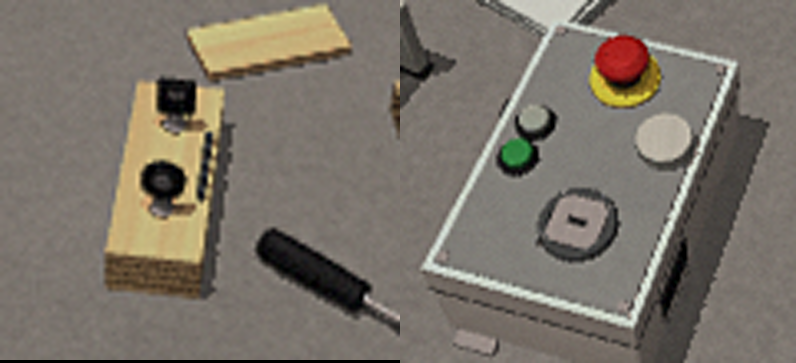

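View pics/c_top.png

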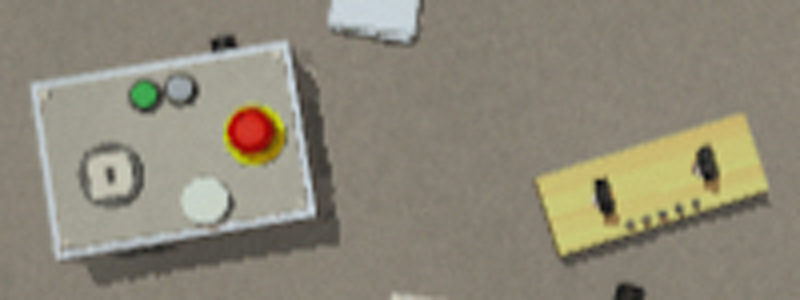

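Run:
```python
from h import *
s=cv2.imread('pics/side0.png')[:,:,::-1]; t=cv2.imread('pics/top0.png')[:,:,::-1]
def cen(im,x0,y0,x1,y1,lo):
    g=im[y0:y1,x0:x1].astype(float).max(2); w=np.clip(lo-g,0,None); w[w<lo*0.3]=0
    ys,xs=np.nonzero(w); W=w[ys,xs]
    return x0+(xs*W).sum()/W.sum(), y0+(ys*W).sum()/W.sum(), len(W),(xs.min()+x0,xs.max()+x0,ys.min()+y0,ys.max()+y0)
ks=cen(s,286,156,304,171,90); kt=cen(t,325,190,338,206,90)
k2s=cen(s,280,178,300,192,90); k2t=cen(t,300,200,311,215,90)
hs=cen(s,203,288,214,297,100); ht=cen(t,179,199,187,208,120)
for n in (ks,kt,k2s,k2t,hs,ht): print(np.round(n[:3],2),n[3])
def T(a,b): 
    X=tri([("side",a[0],a[1]),("top",b[0],b[1])]); print(np.round(X,4),'res',np.round(proj("side",X)-a[:2],2),np.round(proj("top",X)-b[:2],2))
T(ks,kt);T(k2s,k2t);T(hs,ht)
print('z known: head',atz("side",*ks[:2],.07),atz("top",*kt[:2],.07))
print('hole',atz("side",*hs[:2],.098),atz("top",*ht[:2],.098))
crop(s,280,150,310,200,14,'k_s.png'); crop(t,290,185,350,230,12,'k_t.png')
crop(s,190,275,230,310,14,'l_s.png')
```

```text
[293.9  163.89  82.  ] (np.int64(289), np.int64(298), np.int64(159), np.int64(170))
[331.21 200.88  23.  ] (np.int64(330), np.int64(333), np.int64(197), np.int64(204))
[290.59 185.01  84.  ] (np.int64(285), np.int64(299), np.int64(180), np.int64(191))
[305.35 208.69  23.  ] (np.int64(304), np.int64(307), np.int64(205), np.int64(212))
[208.01 291.54   9.  ] (np.int64(206), np.int64(210), np.int64(290), np.int64(293))
[182.   203.11   3.  ] (np.int64(182), np.int64(182), np.int64(202), np.int64(204))
[ 0.5699 -0.2819  0.071 ] res [0.07 0.01] [-0.02 -0.06]
[ 0.544  -0.1937  0.0699] res [-0.16 -0.02] [0.04 0.14]
[0.5671 0.2191 0.0982] res [0.17 0.02] [-0.05 -0.1 ]
z known: head [ 0.57055316 -0.28290077  0.07      ] [ 0.56981583 -0.28207771  0.07      ]
hole [0.56749529 0.21912003 0.098     ] [0.56673027 0.21894354 0.098     ]
```

View pics/k_s.png

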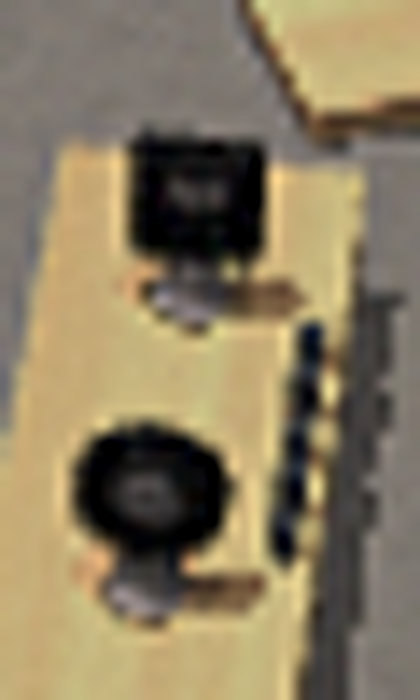

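View pics/k_t.png

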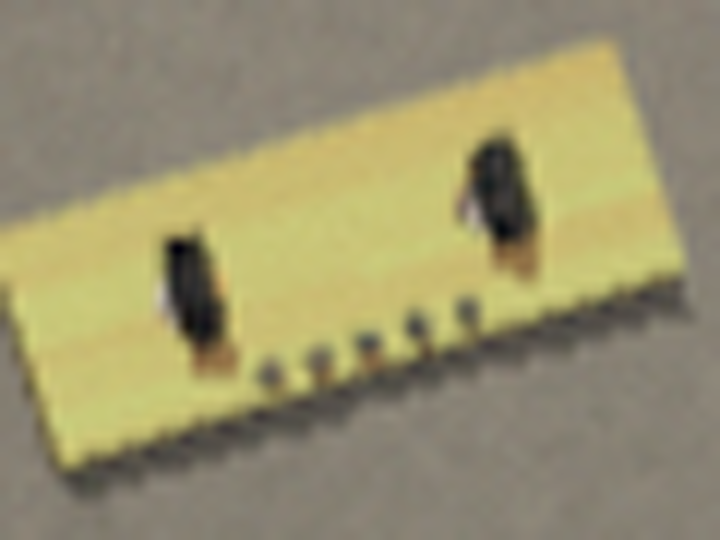

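View pics/l_s.png

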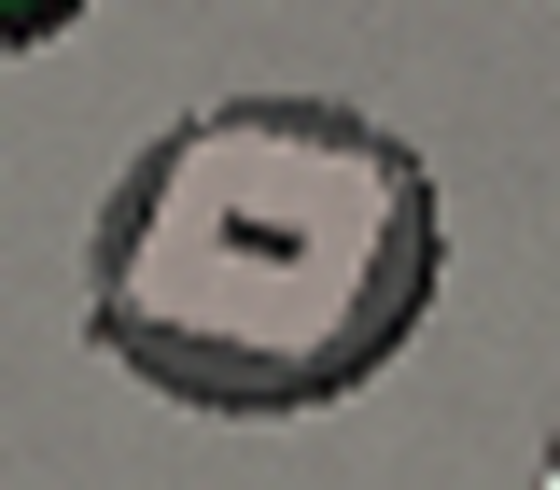

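Run:
```python
from h import *
s=cv2.imread('pics/side0.png')[:,:,::-1]; t=cv2.imread('pics/top0.png')[:,:,::-1]
# top-view panel corners refined (from 4x crop)
c=[(33,85),(288,42),(315,213),(58,258)]
W=[atz("top",155+(u+.5)/4-.5,160+(v+.5)/4-.5,.09)[:2] for u,v in c]
print(np.round(W,4))
W=np.array(W)
for i in range(4):
    d=W[(i+1)%4]-W[i]; print(np.linalg.norm(d),np.degrees(np.arctan2(d[1],d[0])))
# side view panel corners from 3.3x crop
c=[(558-400,28),(738-400,66),(632-400,322),(425-400,266)]
V=np.array([atz("side",155+(u+.5)/3.3-.5,225+(v+.5)/3.3-.5,.09)[:2] for u,v in c])
print(np.round(V,4))
for i in range(4):
    d=V[(i+1)%4]-V[i]; print(np.linalg.norm(d),np.degrees(np.arctan2(d[1],d[0])))
for x in ((0,.0,.1),(.2,.6,.2),(.3,.6,.3)): print(x,proj("top",x),proj("side",x))
crop(t,0,100,260,420,2.4,'left.png')
```

```text
[[0.6439 0.2853]
 [0.6774 0.0708]
 [0.5322 0.0489]
 [0.4979 0.263 ]]
0.21710478867088662 -81.12078268639053
0.1468155630732103 -171.40548339743037
0.21680934600768262 99.11392375161523
0.14770251844926047 8.711538959650477
[[0.6704 0.079 ]
 [0.5291 0.0529]
 [0.5002 0.263 ]
 [0.6437 0.2866]]
0.1436854044510952 -169.51592853362277
0.21204312629150818 97.83210121706769
0.14540646741932192 9.368674223855674
0.20930195077614597 -82.66685329258218
(0, 0.0, 0.1) [249.36504622 378.37458394] [488.81711142 308.18864236]
(0.2, 0.6, 0.2) [ 47.56480261 322.50571101] [298.68842006 638.10730115]
(0.3, 0.6, 0.3) [ 31.01950502 291.78147105] [212.98638886 592.29614145]
```

View pics/left.png

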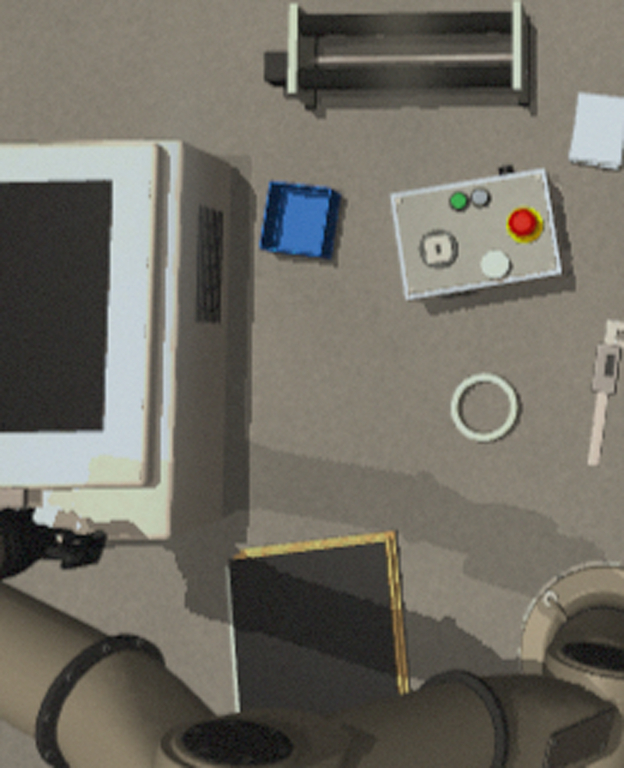

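Run:
```python
from h import *
f=lambda u,v:atz("side",190+(u+.5)/14-.5,275+(v+.5)/14-.5,.098)[:2]
for a,b in(((222,222),(298,250)),((205,130),(390,168)),((125,295),(300,355)),((125,295),(200,130)),((315,350),(390,185))):
    d=f(*b)-f(*a); print(np.linalg.norm(d),np.degrees(np.arctan2(d[1],d[0])))
for p in((105,245,0),(100,325,0),(70,325,.3),(100,325,.2),(60,305,.4)): print(p,np.round(atz("top",*p),3))
# stand yaw from edges top
g=lambda u,v:atz("top",290+(u+.5)/12-.5,185+(v+.5)/12-.5,.04)[:2]
for a,b in(((0,225),(610,35)),((65,470),(690,275)),((610,35),(690,275)),((0,280),(65,470))):
    d=g(*b)-g(*a); print(np.linalg.norm(d),np.degrees(np.arctan2(d[1],d[0])))
```

```text
0.013543887281319927 -176.5622047365117
0.031189403075560784 -167.82769264423052
0.030436633211878762 -174.98929806863572
0.030648459710680837 -80.59847132285711
0.03039979189762728 -82.02742490428454
(105, 245, 0) [0.434 0.508 0.   ]
(100, 325, 0) [0.159 0.519 0.   ]
(70, 325, 0.3) [0.207 0.488 0.3  ]
(100, 325, 0.2) [0.19  0.442 0.2  ]
(60, 305, 0.4) [0.273 0.47  0.4  ]
0.1855862435038965 -73.49459947223448
0.18927356930940245 -73.56576264182873
0.07330074486147813 -163.40699590943044
0.05787249777900513 -162.25968985603123
```

Request:
apply_moves --rows '[-0.9, 0.25, -0.3, 0, -0.9, 0.25, -0.3, 0, -0.9, 0.25, -0.3, 0, -0.9, 0.25, -0.3, 0]'

```text
time_s: 1.3
position: [0.21, 0.5258, 0.2657]
eef_rot: [0.812, 0.583, -0.001, 0.0]
contact_force: [-0.3, 0.7, 0.1]
gripper_width: 0.0855
```

Request:
apply_moves --rows '[-0.9, 0.35, 0, 0, -0.9, 0.35, 0, 0, -0.9, 0.35, 0, 0, -0.9, 0.35, 0, 0, -0.7, 0.6, 0, 0, -0.5, 0.9, 0, 0, -0.5, 0.9, 0, 0, -0.5, 0.9, 0, 0]'

```text
time_s: 2.1
position: [0.2876, 0.3081, 0.2686]
eef_rot: [0.811, 0.585, 0.002, -0.002]
contact_force: [-0.4, 0.6, 0.6]
gripper_width: 0.0856
```

Request:
apply_moves --rows '[-0.3, 0.95, 0, 0, -0.3, 0.95, 0, 0, -0.3, 0.95, 0, 0, -0.3, 0.95, 0, 0, -0.4, 0.95, 0, 0, -0.5, 0.9, 0, 0, -0.6, 0.9, 0, 0, -0.7, 0.8, 0, 0, -0.8, 0.7, 0, 0, -0.9, 0.5, 0, 0]'

```text
time_s: 3.1
position: [0.4925, 0.0733, 0.27]
eef_rot: [0.81, 0.586, 0.006, -0.002]
contact_force: [0.4, 0.5, -0.2]
gripper_width: 0.0853
```

Request:
apply_moves --rows '[-0.95, 0.55, 0, 0, -0.95, 0.55, 0, 0, -0.95, 0.55, 0, 0, -0.95, 0.55, 0, 0, -0.95, 0.55, 0, 0, -0.95, 0.55, 0, 0, -0.95, 0.55, 0.2, 0, -0.95, 0.55, 0.4, 0, -0.95, 0.55, 0.6, 0, -0.95, 0.55, 0.6, 0]'

```text
time_s: 4.1
position: [0.5662, -0.2612, 0.2161]
eef_rot: [0.809, 0.588, 0.011, 0.0]
contact_force: [0.9, 0.7, 0.8]
gripper_width: 0.0853
```

Request:
apply_moves --rows '[0, 0, 0, -0.15, 0, 0, 0, -0.15, 0, 0, 0, -0.15, 0, 0, 0, -0.15]'

```text
time_s: 4.5
position: [0.5639, -0.2678, 0.2121]
eef_rot: [0.598, 0.801, 0.008, 0.002]
contact_force: [-0.2, 0.5, -1.0]
gripper_width: 0.0855
```

```bash
cat >> h.py <<'E'
def st(goal=None,head=None):
    s=sense(); q=s['eef_rot']; from scipy.spatial.transform import Rotation as R
    M=R.from_quat(q).as_matrix(); p=np.array(s['position'])
    print('t',round(s['time_s'],2),'p',np.round(p,4),'head',round(np.arctan2(M[1,0],M[0,0]),4),'tilt',np.round(M[:2,2],4),'F',np.round(s['contact_force'],1),'M',np.round(s['moment'],2),'w',round(s['gripper_width'],4),'q',np.round(s['joints'],2))
    if goal is not None: print('need units',np.round(M.T@(np.array(goal)-p)/.03,3))
    if head is not None: print('turn',round(-(head-np.arctan2(M[1,0],M[0,0])),3))
    return s,M
E
python3 -c "
from h import *
st((.570,-.2822,.100),1.857)"
```

```text
t 4.5 p [ 0.5639 -0.2678  0.2121] head 1.859 tilt [0.0127 0.0096] F [-0.2  0.5 -1. ] M [-0.04 -0.04  0.03] w 0.0855 q [ 0.    0.44  0.47  1.73 -0.24  1.02  2.42]
need units [-0.538  0.004  3.735]
turn 0.002
```

Request:
apply_moves --jaw 0.6 --rows '[-0.2, 0, 0.8, 0, -0.2, 0, 0.8, 0, -0.1, 0, 0.7, 0, 0, 0, 0.5, 0, 0, 0, 0, 0]'

```text
time_s: 5.0
position: [0.5712, -0.282, 0.1269]
eef_rot: [0.596, 0.803, 0.009, 0.004]
contact_force: [-1.1, 1.0, -0.0]
gripper_width: 0.0513
```

Run:
```python
from h import *
st((.570,-.2822,.052),1.857)
s=read_camera("side"); t=read_camera("top")
a=cv2.resize(s[110:210,240:340],None,fx=4,fy=4,interpolation=cv2.INTER_CUBIC)
b=cv2.resize(t[160:260,290:390],None,fx=4,fy=4,interpolation=cv2.INTER_CUBIC)
cv2.imwrite('pics/g1.png',np.hstack([a,b])[:,:,::-1])
```

```text
t 5.0 p [ 0.5712 -0.282   0.1269] head 1.8645 tilt [0.0174 0.0097] F [-1.1  1.  -0. ] M [ 0.02 -0.02  0.  ] w 0.0513 q [ 0.06  0.55  0.42  1.77 -0.31  0.87  2.49]
need units [-0.004 -0.088  2.496]
turn 0.007
```

View pics/g1.png

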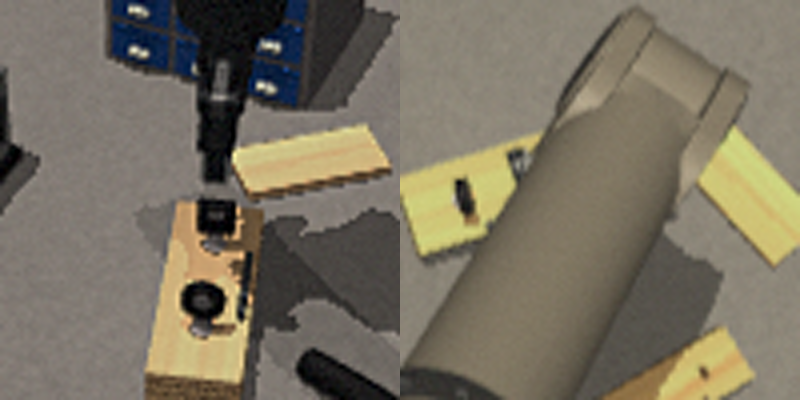

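Request:
apply_moves --rows '[0, -0.02, 0.5, 0, 0, -0.02, 0.5, 0, 0, -0.02, 0.5, 0, 0, -0.02, 0.5, 0, 0, 0, 0.3, 0, 0, 0, 0.2, 0]'

```text
time_s: 5.7
position: [0.5737, -0.283, 0.0508]
eef_rot: [0.596, 0.803, 0.01, 0.008]
contact_force: [0.5, -0.2, -0.2]
gripper_width: 0.0512
```

Run:
```python
from h import *
st((.570,-.2822,.052),1.857)
```

```text
t 5.7 p [ 0.5737 -0.283   0.0508] head 1.8654 tilt [0.0253 0.007 ] F [ 0.5 -0.2 -0.2] M [-0.03  0.05  0.04] w 0.0512 q [ 0.1   0.65  0.37  1.81 -0.36  0.73  2.54]
need units [ 0.061 -0.11  -0.044]
turn 0.008
```

Request:
apply_moves --rows '[0.03, -0.1, -0.03, 0.008, 0, 0, 0, 0]'

```text
time_s: 5.9
position: [0.5696, -0.2828, 0.0502]
eef_rot: [0.599, 0.801, 0.01, 0.007]
contact_force: [-0.3, -0.2, 0.0]
gripper_width: 0.0513
```

Request:
apply_moves --jaw 0 --rows '[0, 0, 0, 0, 0, 0, 0, 0, 0, 0, 0, 0, 0, 0, 0, 0, 0, 0, 0, 0]'

```text
time_s: 6.4
position: [0.5709, -0.2835, 0.0524]
eef_rot: [0.599, 0.8, 0.011, 0.009]
contact_force: [0.2, 1.1, 0.2]
gripper_width: 0.0093
```

Run:
```python
from h import *
st((.570,-.2822,.052),1.857)
```

```text
t 6.4 p [ 0.5709 -0.2835  0.0524] head 1.8564 tilt [0.0268 0.0064] F [0.2 1.1 0.2] M [-0.01 -0.    0.01] w 0.0093 q [ 0.1   0.64  0.37  1.82 -0.36  0.73  2.53]
need units [ 0.05  -0.016  0.013]
turn -0.001
```

Request:
apply_moves --rows '[0, 0.01, -0.3, 0, 0, 0.01, -0.3, 0, 0, 0.01, -0.4, 0, 0, 0.01, -0.4, 0]'

```text
time_s: 6.8
position: [0.5701, -0.283, 0.0964]
eef_rot: [0.599, 0.8, 0.01, 0.008]
contact_force: [-0.1, 0.3, -0.2]
gripper_width: 0.0093
```

Run:
```python
from h import *
for i in range(2):st((.5709,-.2835,.2),1.857)
s=read_camera("side")
st()
cv2.imwrite('pics/g2.png',cv2.resize(s[90:240,220:370],None,fx=4,fy=4,interpolation=cv2.INTER_CUBIC)[:,:,::-1])
```

```text
t 6.8 p [ 0.5701 -0.283   0.0964] head 1.8564 tilt [0.0244 0.0073] F [-0.1  0.3 -0.2] M [-0.06  0.07 -0.01] w 0.0093 q [ 0.08  0.58  0.41  1.8  -0.33  0.8   2.51]
need units [-0.024  0.109 -3.45 ]
turn -0.001
t 6.8 p [ 0.5701 -0.283   0.0964] head 1.8564 tilt [0.0244 0.0073] F [-0.1  0.3 -0.2] M [-0.06  0.07 -0.01] w 0.0093 q [ 0.08  0.58  0.41  1.8  -0.33  0.8   2.51]
need units [-0.024  0.109 -3.45 ]
turn -0.001
t 6.85 p [ 0.5713 -0.2837  0.0987] head 1.8561 tilt [0.0276 0.0062] F [ 0.2 -0.6  1.3] M [-0.04  0.01  0.03] w 0.0092 q [ 0.08  0.58  0.41  1.8  -0.33  0.81  2.51]
```

View pics/g2.png

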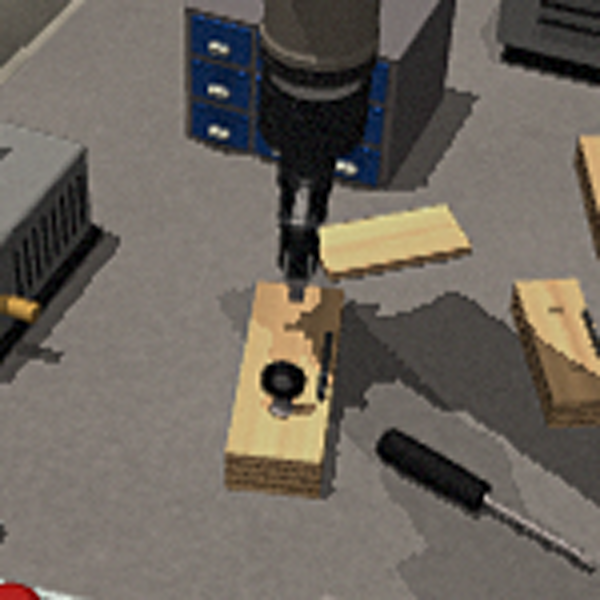

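Request:
apply_moves --rows '[0, 0, -0.8, 0, 0, 0, -0.9, 0, 0, 0, -0.9, 0, 0.4, 0.1, -0.8, 0, 0.8, 0.2, -0.3, 0, 0.95, 0.28, 0, 0, 0.95, 0.28, 0, 0, 0.95, 0.28, 0, 0, 0.95, 0.28, 0, 0, 0.95, 0.28, 0, 0]'

```text
time_s: 7.85
position: [0.5675, -0.1002, 0.2236]
eef_rot: [0.604, 0.797, 0.012, 0.015]
contact_force: [0.1, 0.2, -0.4]
gripper_width: 0.0092
```

Request:
apply_moves --rows '[0.95, 0.28, 0, 0, 0.95, 0.28, 0, 0, 0.95, 0.28, 0, 0, 0.95, 0.28, 0, 0, 0.95, 0.28, 0, 0.02, 0.95, 0.25, 0, 0.02, 0.95, 0.2, 0, 0.03, 0.8, 0.15, 0, 0.03, 0.6, 0.1, 0, 0.03, 0.3, 0, 0, 0]'

```text
time_s: 8.85
position: [0.5662, 0.1727, 0.2312]
eef_rot: [0.655, 0.755, 0.018, 0.016]
contact_force: [-0.0, 0.2, -0.4]
gripper_width: 0.0092
```

Run:
```python
from h import *
st((.567,.219,.15),1.723)
```

```text
t 8.85 p [0.5662 0.1727 0.2312] head 1.7126 tilt [0.0474 0.0063] F [-0.   0.2 -0.4] M [-0.05  0.06  0.07] w 0.0092 q [-0.71  0.33  0.38  1.82 -0.13  0.98  1.43]
need units [1.526 0.116 2.714]
turn -0.01
```

Request:
apply_moves --rows '[0.5, 0.03, 0, 0, 0.5, 0.03, 0, 0, 0.4, 0, 0, -0.01, 0, 0, 0, 0]'

```text
time_s: 9.25
position: [0.5615, 0.2175, 0.232]
eef_rot: [0.65, 0.759, 0.018, 0.016]
contact_force: [0.4, 0.9, -1.1]
gripper_width: 0.0095
```

Run:
```python
from h import *
st((.567,.219,.15),1.723)
```

```text
t 9.25 p [0.5615 0.2175 0.232 ] head 1.7253 tilt [0.0481 0.0068] F [ 0.4  0.9 -1.1] M [-0.02  0.05  0.02] w 0.0095 q [-0.77  0.34  0.36  1.79 -0.13  0.98  1.37]
need units [0.024 0.056 2.741]
turn 0.002
```

Request:
apply_moves --rows '[0, 0, 0.5, 0, 0, 0, 0.5, 0, 0, 0, 0.5, 0, 0, 0, 0, 0]'

```text
time_s: 9.65
position: [0.564, 0.2145, 0.1832]
eef_rot: [0.651, 0.758, 0.017, 0.017]
contact_force: [0.1, 0.5, -0.6]
gripper_width: 0.0093
```

Run:
```python
from h import *
st((.567,.219,.15),1.723)
```

```text
t 9.65 p [0.564  0.2145 0.1832] head 1.7224 tilt [0.0478 0.0048] F [ 0.1  0.5 -0.6] M [-0.    0.09  0.02] w 0.0093 q [-0.75  0.4   0.35  1.84 -0.15  0.89  1.39]
need units [0.137 0.07  1.11 ]
turn -0.001
```

Request:
apply_moves --rows '[0.1, 0.05, 0.4, 0, 0, 0, 0.4, 0, 0, 0, 0.3, 0, 0, 0, 0, 0]'

```text
time_s: 10.05
position: [0.5671, 0.2162, 0.1471]
eef_rot: [0.652, 0.758, 0.017, 0.017]
contact_force: [-0.7, 0.5, -0.6]
gripper_width: 0.009
```

Run:
```python
from h import *
s0,M=st((.567,.219,.15),1.723)
s=read_camera("side")
cv2.imwrite('pics/s3.png',s[:,:,::-1])
cv2.imwrite('pics/l3.png',cv2.resize(s[235:315,170:250],None,fx=8,fy=8,interpolation=cv2.INTER_CUBIC)[:,:,::-1])
# pick-time local tip
from scipy.spatial.transform import Rotation as R
st()
```

```text
t 10.05 p [0.5671 0.2162 0.1471] head 1.7202 tilt [0.0475 0.0036] F [-0.7  0.5 -0.6] M [-0.04  0.1  -0.04] w 0.009 q [-0.74  0.45  0.34  1.86 -0.17  0.82  1.4 ]
need units [ 0.091  0.016 -0.097]
turn -0.003
t 10.1 p [0.5674 0.2163 0.1477] head 1.7201 tilt [0.0482 0.004 ] F [-0.6 -0.3  0.4] M [ 0.    0.08 -0.02] w 0.0092 q [-0.74  0.45  0.34  1.86 -0.17  0.82  1.4 ]
```

View pics/l3.png

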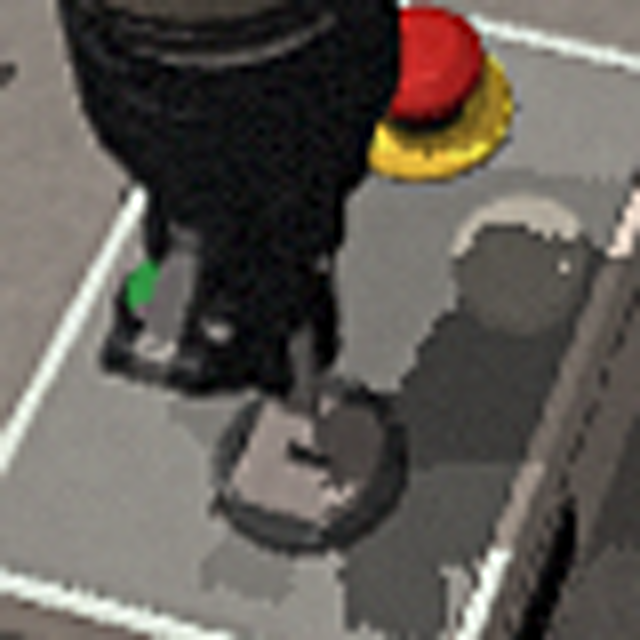

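Run:
```python
from h import *
s=cv2.imread('pics/s3.png')
c=s[270:300,195:225].astype(float); c=np.clip((c-20)*1.9,0,255).astype(np.uint8)
a=cv2.resize(c,None,fx=20,fy=20,interpolation=cv2.INTER_NEAREST)
p=np.array((.5672,.2163,.1474))
# predict tip pixel for candidate tip positions
from scipy.spatial.transform import Rotation as R
Rp=R.from_quat([.599,.8,.011,.009]).as_matrix(); tp=Rp.T@(np.array([.570,-.2822,.022])-np.array([.5709,-.2835,.0524])); print('local tip',tp)
Rn=R.from_quat([.652,.758,.017,.017]).as_matrix()
for l in (tp,np.array([0,tp[1],tp[2]])):
    X=p+Rn@l; u=proj("side",X); print(X,u,(u-[195,270]+.5)*20)
u=proj("side",(.567,.219,.098)); print((u-[195,270]+.5)*20)
cv2.imwrite('pics/l4.png',a)
```

```text
local tip [ 0.00153797 -0.00136104  0.03037173]
[0.56708167 0.21772676 0.11699259] [207.44120112 286.69890008] [258.82402232 343.9780016 ]
[0.56731148 0.21620606 0.11699814] [207.71640152 286.10122789] [264.32803047 332.02455775]
[274.69856517 441.66742489]
```

View pics/l4.png

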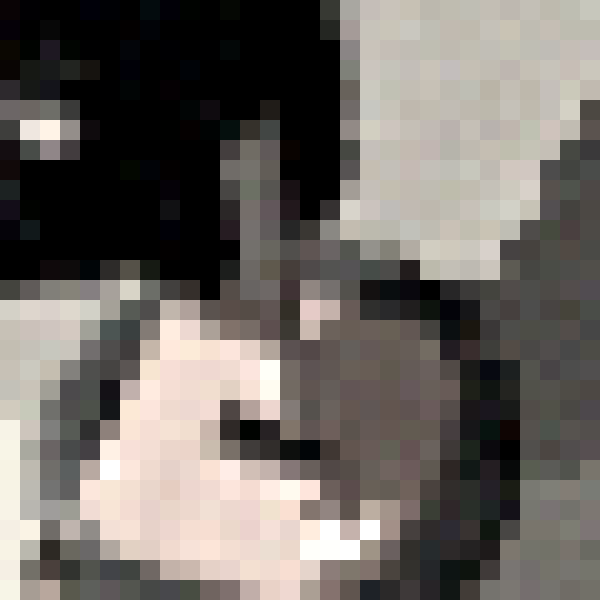

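```bash
cat >> h.py <<'E'
L=np.array([0.0008,-0.0014,.0304])
def tip(goal,head=1.723):
    s,M=st(None,head); X=np.array(s['position'])+M@L; print('tip',np.round(X,4),'need',np.round(M.T@(np.array(goal)-X)/.03,3)); print('down10mm=',np.round(M.T@np.array([0,0,-.01])/.03,3))
E
python3 -c "
from h import *
tip((.567,.219,.101))"
```

```text
t 10.1 p [0.5674 0.2163 0.1477] head 1.7201 tilt [0.0482 0.004 ] F [-0.6 -0.3  0.4] M [ 0.    0.08 -0.02] w 0.0092 q [-0.74  0.45  0.34  1.86 -0.17  0.82  1.4 ]
turn -0.003
tip [0.5674 0.217  0.1173] need [ 0.069 -0.028  0.542]
down10mm= [ 0.001 -0.016  0.333]
```

Request:
apply_moves --rows '[0.07, -0.02, 0.2, -0.003, 0, 0, 0.15, 0, 0, -0.01, 0.1, 0, 0, 0, 0, 0]'

```text
time_s: 10.5
position: [0.5676, 0.219, 0.1342]
eef_rot: [0.651, 0.759, 0.018, 0.017]
contact_force: [0.2, 0.3, 0.0]
gripper_width: 0.0089
```

```bash
python3 -c "
from h import *
tip((.567,.219,.098))"
```

```text
t 10.5 p [0.5676 0.219  0.1342] head 1.7236 tilt [0.0502 0.0052] F [0.2 0.3 0. ] M [-0.02  0.07  0.02] w 0.0089 q [-0.73  0.47  0.33  1.86 -0.18  0.79  1.41]
turn 0.001
tip [0.5676 0.2197 0.1038] need [-0.02  -0.034  0.192]
down10mm= [ 0.001 -0.017  0.333]
```

Request:
apply_moves --rows '[-0.02, -0.03, 0.07, 0, 0, 0, 0.07, 0, 0, 0, 0.06, 0, 0, 0, 0.03, 0]'

```text
time_s: 10.9
position: [0.5675, 0.2184, 0.1274]
eef_rot: [0.651, 0.759, 0.019, 0.018]
contact_force: [-0.2, -0.2, -0.0]
gripper_width: 0.0093
```

```bash
python3 -c "
from h import *
tip((.567,.219,.098))"
```

```text
t 10.9 p [0.5675 0.2184 0.1274] head 1.7236 tilt [0.0513 0.0058] F [-0.2 -0.2 -0. ] M [-0.03  0.09  0.02] w 0.0093 q [-0.73  0.47  0.33  1.87 -0.19  0.78  1.41]
turn 0.001
tip [0.5676 0.2191 0.097 ] need [-0.001 -0.017 -0.036]
down10mm= [ 0.001 -0.017  0.333]
```

No contact yet, tip about at plate level. Continue gently.

Request:
apply_moves --rows '[0, -0.01, 0.04, 0, 0, 0, 0.04, 0, 0, 0, 0.04, 0]'

```text
time_s: 11.2
position: [0.5681, 0.2185, 0.1262]
eef_rot: [0.651, 0.759, 0.02, 0.017]
contact_force: [-4.8, -1.6, 11.3]
gripper_width: 0.0094
```

```bash
python3 -c "
from h import *
tip((.567,.219,.098))"
```

```text
t 11.2 p [0.5681 0.2185 0.1262] head 1.7231 tilt [0.0522 0.0073] F [-4.8 -1.6 11.3] M [-0.4   1.07 -0.03] w 0.0094 q [-0.73  0.48  0.33  1.87 -0.19  0.77  1.42]
turn 0.0
tip [0.5682 0.2193 0.0957] need [-0.005 -0.037 -0.078]
down10mm= [ 0.    -0.018  0.333]
```

Request:
apply_moves --rows '[0, -0.05, -0.04, 0, 0, 0, 0, 0, 0, 0, 0.03, 0, 0, 0, 0.03, 0]'

```text
time_s: 11.6
position: [0.5666, 0.2184, 0.1258]
eef_rot: [0.651, 0.759, 0.02, 0.017]
contact_force: [-1.5, -0.1, 0.3]
gripper_width: 0.0094
```

```bash
python3 -c "
from h import *
tip((.567,.219,.098))"
```

```text
t 11.6 p [0.5666 0.2184 0.1258] head 1.7231 tilt [0.0527 0.0078] F [-1.5 -0.1  0.3] M [-0.06  0.38 -0.04] w 0.0094 q [-0.73  0.47  0.33  1.88 -0.19  0.77  1.42]
turn 0.0
tip [0.5667 0.2192 0.0954] need [-0.008  0.012 -0.086]
down10mm= [ 0.    -0.018  0.333]
```

Lower with almost no force: entering. Continue.

Request:
apply_moves --rows '[0, -0.01, 0.04, 0, 0, 0, 0.04, 0, 0, 0, 0.03, 0]'

```text
time_s: 11.9
position: [0.5661, 0.2183, 0.1216]
eef_rot: [0.651, 0.759, 0.02, 0.017]
contact_force: [-0.6, 0.3, -0.0]
gripper_width: 0.009
```

```bash
python3 -c "
from h import *
tip((.567,.219,.098))"
```

```text
t 11.9 p [0.5661 0.2183 0.1216] head 1.7232 tilt [0.0516 0.0072] F [-0.6  0.3 -0. ] M [-0.04  0.1  -0.  ] w 0.009 q [-0.73  0.48  0.32  1.88 -0.19  0.76  1.42]
turn 0.0
tip [0.5661 0.2191 0.0911] need [-0.007  0.04  -0.227]
down10mm= [ 0.    -0.017  0.333]
```

Request:
apply_moves --rows '[0, -0.005, 0.06, 0, 0, 0, 0.06, 0, 0, -0.005, 0.06, 0]'

```text
time_s: 12.2
position: [0.5662, 0.2182, 0.1156]
eef_rot: [0.651, 0.759, 0.02, 0.017]
contact_force: [-0.4, -0.5, -0.8]
gripper_width: 0.0094
```

```bash
python3 -c "
from h import *
tip((.567,.219,.08))"
```

```text
t 12.2 p [0.5662 0.2182 0.1156] head 1.7232 tilt [0.0518 0.007 ] F [-0.4 -0.5 -0.8] M [-0.03  0.12  0.02] w 0.0094 q [-0.72  0.49  0.32  1.88 -0.19  0.75  1.42]
turn 0.0
tip [0.5662 0.219  0.0851] need [-0.004  0.016  0.172]
down10mm= [ 0.    -0.017  0.333]
```

Request:
apply_moves --rows '[0, 0, 0.05, 0, 0, -0.005, 0.05, 0, 0, 0, 0.04, 0]'

```text
time_s: 12.5
position: [0.5663, 0.2182, 0.1108]
eef_rot: [0.651, 0.759, 0.02, 0.017]
contact_force: [0.2, -0.2, 0.0]
gripper_width: 0.0093
```

```bash
python3 -c "
from h import *
tip((.567,.219,.08))"
```

```text
t 12.5 p [0.5663 0.2182 0.1108] head 1.7231 tilt [0.0518 0.007 ] F [ 0.2 -0.2  0. ] M [ 0.03  0.23 -0.01] w 0.0093 q [-0.72  0.49  0.32  1.88 -0.2   0.74  1.42]
turn 0.0
tip [0.5664 0.219  0.0804] need [-0.003  0.02   0.013]
down10mm= [ 0.    -0.017  0.333]
```

Request:
apply_moves --rows '[0, 0, 0.03, 0, 0, 0, 0.03, 0]'

```text
time_s: 12.7
position: [0.5664, 0.2183, 0.1095]
eef_rot: [0.651, 0.759, 0.02, 0.017]
contact_force: [-4.4, -1.2, 13.2]
gripper_width: 0.009
```

```bash
python3 -c "
from h import *
tip((.567,.219,.08))"
```

```text
t 12.7 p [0.5664 0.2183 0.1095] head 1.7231 tilt [0.0516 0.0072] F [-4.4 -1.2 13.2] M [-0.35  1.12 -0.09] w 0.009 q [-0.72  0.5   0.32  1.88 -0.2   0.74  1.42]
turn 0.0
tip [0.5665 0.2191 0.0791] need [-0.004  0.018 -0.03 ]
down10mm= [ 0.    -0.017  0.333]
```

Request:
apply_moves --rows '[0, 0, 0, 0, 0, 0, 0, 0]'

```text
time_s: 12.9
position: [0.5663, 0.2182, 0.1099]
eef_rot: [0.651, 0.759, 0.02, 0.017]
contact_force: [-0.3, -0.4, -0.5]
gripper_width: 0.0094
```

```bash
python3 -c "
from h import *
tip((.567,.219,.08))"
```

```text
t 12.9 p [0.5663 0.2182 0.1099] head 1.723 tilt [0.0513 0.0075] F [-0.3 -0.4 -0.5] M [-0.02  0.12  0.04] w 0.0094 q [-0.72  0.5   0.32  1.88 -0.2   0.74  1.42]
turn -0.0
tip [0.5664 0.219  0.0795] need [-0.004  0.022 -0.017]
down10mm= [ 0.    -0.017  0.333]
```

Request:
apply_moves --rows '[-0.005, -0.003, 0, 0.08, -0.005, -0.003, 0, 0.08, -0.005, -0.003, 0, 0.08]'

```text
time_s: 13.2
position: [0.5662, 0.2184, 0.1099]
eef_rot: [0.74, 0.673, 0.022, 0.014]
contact_force: [-0.2, 0.5, 0.0]
gripper_width: 0.0093
```

```bash
python3 -c "
from h import *
tip((.5664,.219,.0795))"
```

```text
t 13.2 p [0.5662 0.2184 0.1099] head 1.4762 tilt [0.0518 0.0087] F [-0.2  0.5  0. ] M [-0.11  0.16  0.05] w 0.0093 q [-0.77  0.5   0.38  1.89 -0.25  0.74  1.22]
turn -0.247
tip [0.5664 0.2196 0.0794] need [-0.02   0.001 -0.002]
down10mm= [-0.005 -0.017  0.333]
```

Request:
apply_moves --rows '[-0.005, -0.003, 0, 0.08, -0.005, -0.003, 0, 0.08, -0.005, -0.003, 0, 0.08, -0.005, -0.003, 0, 0.08]'

```text
time_s: 13.6
position: [0.5661, 0.2182, 0.1099]
eef_rot: [0.841, 0.541, 0.025, 0.011]
contact_force: [-0.6, -0.7, -0.1]
gripper_width: 0.0092
```

```bash
python3 -c "
from h import *
tip((.5664,.219,.0795))"
```

```text
t 13.6 p [0.5661 0.2182 0.1099] head 1.1438 tilt [0.0529 0.0089] F [-0.6 -0.7 -0.1] M [-0.11  0.17  0.09] w 0.0092 q [-0.83  0.52  0.47  1.89 -0.31  0.75  0.95]
turn -0.579
tip [0.5668 0.2197 0.0795] need [-0.027 -0.001 -0.001]
down10mm= [-0.01  -0.015  0.333]
```

Request:
apply_moves --rows '[-0.005, -0.003, 0, 0.08, -0.005, -0.003, 0, 0.08, -0.005, -0.003, 0, 0.08, -0.005, -0.003, 0, 0.08]'

```text
time_s: 14.0
position: [0.566, 0.2179, 0.1099]
eef_rot: [0.919, 0.394, 0.027, 0.007]
contact_force: [-0.9, 0.3, 0.7]
gripper_width: 0.0088
```

```bash
python3 -c "
from h import *
tip((.5664,.219,.0795))"
```

```text
t 14.0 p [0.566  0.2179 0.1099] head 0.8114 tilt [0.0543 0.0087] F [-0.9  0.3  0.7] M [-0.1   0.17  0.01] w 0.0088 q [-0.89  0.53  0.55  1.9  -0.38  0.76  0.67]
turn -0.912
tip [0.5672 0.2197 0.0796] need [-0.037 -0.002  0.   ]
down10mm= [-0.015 -0.011  0.333]
```

Request:
apply_moves --rows '[-0.005, -0.003, 0, 0.07, -0.005, -0.003, 0, 0.07, -0.005, -0.003, 0, 0.06]'

```text
time_s: 14.3
position: [0.5659, 0.2178, 0.11]
eef_rot: [0.955, 0.297, 0.028, 0.004]
contact_force: [-0.2, -0.0, 1.3]
gripper_width: 0.0092
```

```bash
python3 -c "
from h import *
tip((.5664,.219,.0795))"
```

```text
t 14.3 p [0.5659 0.2178 0.11  ] head 0.603 tilt [0.0553 0.0083] F [-0.2 -0.   1.3] M [-0.13  0.19  0.03] w 0.0092 q [-0.93  0.55  0.61  1.9  -0.42  0.76  0.51]
turn -1.12
tip [0.5674 0.2197 0.0796] need [-0.041 -0.001  0.002]
down10mm= [-0.017 -0.008  0.333]
```

Request:
apply_moves --rows '[-0.005, 0, 0, 0.05, -0.005, 0, 0, 0.05]'

```text
time_s: 14.5
position: [0.5659, 0.2177, 0.11]
eef_rot: [0.969, 0.247, 0.028, 0.003]
contact_force: [-0.1, -0.6, -0.0]
gripper_width: 0.0093
```

```bash
python3 -c "
from h import *
tip((.5664,.219,.0795))"
```

```text
t 14.5 p [0.5659 0.2177 0.11  ] head 0.4992 tilt [0.0559 0.008 ] F [-0.1 -0.6 -0. ] M [-0.13  0.2   0.04] w 0.0093 q [-0.95  0.56  0.64  1.9  -0.45  0.77  0.42]
turn -1.224
tip [0.5676 0.2196 0.0796] need [-0.045 -0.002  0.002]
down10mm= [-0.018 -0.007  0.333]
```

Request:
apply_moves --rows '[-0.005, 0, 0, 0.04]'

```text
time_s: 14.6
position: [0.5659, 0.2177, 0.11]
eef_rot: [0.974, 0.226, 0.028, 0.002]
contact_force: [-0.2, -0.5, 0.5]
gripper_width: 0.0093
```

Request:
apply_moves --rows '[0, 0, 0, 0.04]'

```text
time_s: 14.7
position: [0.5659, 0.2178, 0.11]
eef_rot: [0.978, 0.206, 0.028, 0.002]
contact_force: [-1.0, -0.4, 1.6]
gripper_width: 0.0093
```

```bash
python3 -c "
from h import *
tip((.5664,.219,.0795))"
```

```text
t 14.7 p [0.5659 0.2178 0.11  ] head 0.4164 tilt [0.0563 0.0077] F [-1.  -0.4  1.6] M [-0.14  0.36  0.18] w 0.0093 q [-0.97  0.56  0.66  1.91 -0.46  0.77  0.36]
turn -1.307
tip [0.5677 0.2196 0.0797] need [-0.049  0.001  0.003]
down10mm= [-0.018 -0.005  0.333]
```

Request:
apply_moves --rows '[0, 0, 0, 0.04]'

```text
time_s: 14.8
position: [0.5658, 0.2178, 0.11]
eef_rot: [0.982, 0.186, 0.028, 0.002]
contact_force: [-1.0, -0.3, 1.7]
gripper_width: 0.0091
```

```bash
python3 -c "
from h import *
tip((.5664,.219,.0795))"
```

```text
t 14.8 p [0.5658 0.2178 0.11  ] head 0.3755 tilt [0.0562 0.0074] F [-1.  -0.3  1.7] M [-0.19  0.35  0.31] w 0.0091 q [-0.98  0.57  0.67  1.91 -0.47  0.77  0.32]
turn -1.347
tip [0.5678 0.2196 0.0796] need [-0.049  0.001  0.002]
down10mm= [-0.018 -0.005  0.333]
```

Request:
apply_moves --rows '[0.004, 0, 0, -0.1, 0.004, 0.002, 0, -0.1, 0.004, 0.002, 0, -0.1, 0.005, 0.003, 0, -0.1, 0.005, 0.003, 0, -0.1]'

```text
time_s: 15.3
position: [0.5659, 0.2179, 0.1099]
eef_rot: [0.902, 0.432, 0.026, 0.009]
contact_force: [-1.6, -0.6, 2.3]
gripper_width: 0.009
```

```bash
python3 -c "
from h import *
tip((.5664,.219,.0795))"
```

```text
t 15.3 p [0.5659 0.2179 0.1099] head 0.8941 tilt [0.0552 0.0057] F [-1.6 -0.6  2.3] M [-0.17  0.49 -0.05] w 0.009 q [-0.88  0.53  0.53  1.9  -0.36  0.75  0.74]
turn -0.829
tip [0.567  0.2196 0.0795] need [-0.028 -0.003 -0.001]
down10mm= [-0.013 -0.013  0.333]
```

Request:
apply_moves --rows '[0.004, 0.002, 0, -0.1, 0.004, 0.002, 0, -0.1, 0.004, 0.002, 0, -0.1, 0.005, 0.003, 0, -0.1, 0.005, 0.003, 0, -0.1, 0.005, 0.003, 0, -0.1, 0.005, 0.003, 0, -0.1]'

```text
time_s: 16.0
position: [0.5661, 0.2184, 0.1099]
eef_rot: [0.688, 0.725, 0.021, 0.018]
contact_force: [-1.6, -0.9, 1.8]
gripper_width: 0.0092
```

```bash
python3 -c "
from h import *
tip((.5664,.219,.0795))"
```

```text
t 16.0 p [0.5661 0.2184 0.1099] head 1.6226 tilt [0.054  0.0055] F [-1.6 -0.9  1.8] M [-0.12  0.37 -0.05] w 0.0092 q [-0.74  0.5   0.34  1.89 -0.21  0.74  1.33]
turn -0.1
tip [0.5663 0.2193 0.0794] need [-0.009  0.002 -0.002]
down10mm= [-0.001 -0.018  0.333]
```

Request:
apply_moves --rows '[0, 0, 0, -0.07, 0, 0, 0, -0.06, 0, 0, 0, -0.06, 0, 0, 0, -0.05]'

```text
time_s: 16.4
position: [0.5661, 0.2185, 0.1099]
eef_rot: [0.592, 0.805, 0.018, 0.02]
contact_force: [-0.7, -0.2, 1.0]
gripper_width: 0.0094
```

```bash
python3 -c "
from h import *
tip((.5664,.219,.0795))"
```

```text
t 16.4 p [0.5661 0.2185 0.1099] head 1.8735 tilt [0.054  0.0062] F [-0.7 -0.2  1. ] M [-0.02  0.27 -0.04] w 0.0094 q [-0.69  0.49  0.28  1.88 -0.17  0.74  1.54]
turn 0.151
tip [0.5661 0.2191 0.0794] need [-0.005  0.008 -0.002]
down10mm= [ 0.003 -0.018  0.333]
```

Request:
apply_moves --rows '[0, 0, 0, -0.05]'

```text
time_s: 16.5
position: [0.5661, 0.2186, 0.1099]
eef_rot: [0.571, 0.821, 0.018, 0.02]
contact_force: [-0.5, 0.0, 0.9]
gripper_width: 0.0092
```

```bash
python3 -c "
from h import *
tip((.5664,.219,.0795))"
```

```text
t 16.5 p [0.5661 0.2186 0.1099] head 1.9255 tilt [0.054  0.0064] F [-0.5  0.   0.9] M [-0.07  0.28 -0.02] w 0.0092 q [-0.68  0.49  0.26  1.88 -0.16  0.74  1.59]
turn 0.202
tip [0.5661 0.219  0.0795] need [-0.004  0.008 -0.001]
down10mm= [ 0.004 -0.018  0.333]
```

Request:
apply_moves --rows '[0, 0, 0, -0.04]'

```text
time_s: 16.6
position: [0.5661, 0.2186, 0.1099]
eef_rot: [0.554, 0.832, 0.018, 0.021]
contact_force: [-0.7, -0.6, 0.7]
gripper_width: 0.009
```

```bash
python3 -c "
from h import *
tip((.5664,.219,.0795))"
```

```text
t 16.6 p [0.5661 0.2186 0.1099] head 1.9672 tilt [0.0539 0.0065] F [-0.7 -0.6  0.7] M [-0.02  0.35 -0.11] w 0.009 q [-0.68  0.49  0.25  1.88 -0.15  0.74  1.62]
turn 0.244
tip [0.5661 0.219  0.0794] need [-0.002  0.009 -0.002]
down10mm= [ 0.005 -0.017  0.333]
```

Request:
apply_moves --rows '[0, 0, 0, -0.04]'

```text
time_s: 16.7
position: [0.5661, 0.2186, 0.1099]
eef_rot: [0.536, 0.844, 0.017, 0.021]
contact_force: [-0.4, -0.6, 1.0]
gripper_width: 0.0092
```

```bash
python3 -c "
from h import *
tip((.5664,.219,.0795))"
```

```text
t 16.7 p [0.5661 0.2186 0.1099] head 2.0083 tilt [0.0538 0.0066] F [-0.4 -0.6  1. ] M [-0.04  0.26 -0.17] w 0.0092 q [-0.67  0.49  0.24  1.88 -0.14  0.74  1.66]
turn 0.285
tip [0.5661 0.2189 0.0794] need [-0.001  0.011 -0.001]
down10mm= [ 0.006 -0.017  0.333]
```

Request:
apply_moves --rows '[0, 0, 0, -0.04]'

```text
time_s: 16.8
position: [0.5659, 0.2185, 0.1099]
eef_rot: [0.519, 0.854, 0.017, 0.021]
contact_force: [-1.8, -0.3, 1.7]
gripper_width: 0.0095
```

```bash
python3 -c "
from h import *
tip((.5664,.219,.0795))"
```

```text
t 16.8 p [0.5659 0.2185 0.1099] head 2.0492 tilt [0.0535 0.0068] F [-1.8 -0.3  1.7] M [ 0.    0.42 -0.31] w 0.0095 q [-0.66  0.49  0.23  1.88 -0.13  0.74  1.69]
turn 0.326
tip [0.5659 0.2188 0.0794] need [-0.001  0.016 -0.002]
down10mm= [ 0.006 -0.017  0.333]
```

Request:
apply_moves --rows '[0, 0.005, 0, 0.08, 0, 0.005, 0, 0.08, 0, 0, 0, 0.08, 0, 0, 0, 0.08, 0, 0, 0, 0]'

```text
time_s: 17.3
position: [0.5663, 0.2183, 0.1098]
eef_rot: [0.653, 0.757, 0.02, 0.018]
contact_force: [-2.0, 0.1, 0.9]
gripper_width: 0.009
```

```bash
python3 -c "
from h import *
tip((.5664,.219,.0795),1.73)"
```

```text
t 17.3 p [0.5663 0.2183 0.1098] head 1.7181 tilt [0.0534 0.0072] F [-2.   0.1  0.9] M [-0.08  0.25 -0.02] w 0.009 q [-0.72  0.5   0.32  1.89 -0.2   0.74  1.42]
turn -0.012
tip [0.5664 0.2191 0.0794] need [-0.004  0.    -0.004]
down10mm= [ 0.    -0.018  0.333]
```

Request:
apply_moves --rows '[0, 0, -0.04, -0.01, 0, 0.003, -0.04, 0, 0, 0.003, -0.05, 0]'

```text
time_s: 17.6
position: [0.5662, 0.2185, 0.1135]
eef_rot: [0.647, 0.762, 0.02, 0.018]
contact_force: [-0.4, -0.1, -0.8]
gripper_width: 0.0093
```

```bash
python3 -c "
from h import *
tip((.5664,.219,.0795),1.73)"
```

```text
t 17.6 p [0.5662 0.2185 0.1135] head 1.7341 tilt [0.0534 0.0069] F [-0.4 -0.1 -0.8] M [-0.02  0.18 -0.01] w 0.0093 q [-0.72  0.49  0.31  1.88 -0.19  0.75  1.43]
turn 0.004
tip [0.5663 0.2192 0.0831] need [-0.008 -0.004  0.12 ]
down10mm= [ 0.001 -0.018  0.333]
```

Request:
apply_moves --rows '[0, 0.003, -0.06, 0, 0, 0.003, -0.06, 0, 0, 0.003, -0.06, 0]'

```text
time_s: 17.9
position: [0.5661, 0.2183, 0.1193]
eef_rot: [0.646, 0.762, 0.02, 0.018]
contact_force: [1.4, -0.4, -0.7]
gripper_width: 0.0093
```

```bash
python3 -c "
from h import *
tip((.5664,.219,.0795),1.73)"
```

```text
t 17.9 p [0.5661 0.2183 0.1193] head 1.7351 tilt [0.0531 0.007 ] F [ 1.4 -0.4 -0.7] M [-0.03  0.12  0.01] w 0.0093 q [-0.72  0.48  0.32  1.88 -0.19  0.76  1.43]
turn 0.005
tip [0.5662 0.2191 0.0889] need [-0.003 -0.01   0.313]
down10mm= [ 0.001 -0.018  0.333]
```

Request:
apply_moves --rows '[0, 0.003, -0.06, 0, 0, 0.005, -0.1, 0, 0, 0.005, -0.15, 0, 0, 0.01, -0.2, 0, 0, 0.01, -0.2, 0, 0, 0.01, -0.3, 0]'

```text
time_s: 18.5
position: [0.5657, 0.2182, 0.1517]
eef_rot: [0.646, 0.763, 0.02, 0.018]
contact_force: [-0.4, -0.3, -0.2]
gripper_width: 0.0096
```

Run:
```python
from h import *
tip((.5664,.219,.0795),1.73)
s=read_camera("side")
cv2.imwrite('pics/s5.png',s[:,:,::-1])
cv2.imwrite('pics/l5.png',cv2.resize(s[235:315,170:250],None,fx=8,fy=8,interpolation=cv2.INTER_CUBIC)[:,:,::-1])
```

```text
t 18.5 p [0.5657 0.2182 0.1517] head 1.7353 tilt [0.053  0.0067] F [-0.4 -0.3 -0.2] M [ 0.    0.08 -0.  ] w 0.0096 q [-0.74  0.44  0.33  1.86 -0.17  0.82  1.41]
turn 0.005
tip [0.5658 0.2189 0.1213] need [ 0.002 -0.055  1.393]
down10mm= [ 0.001 -0.018  0.333]
```

View pics/l5.png

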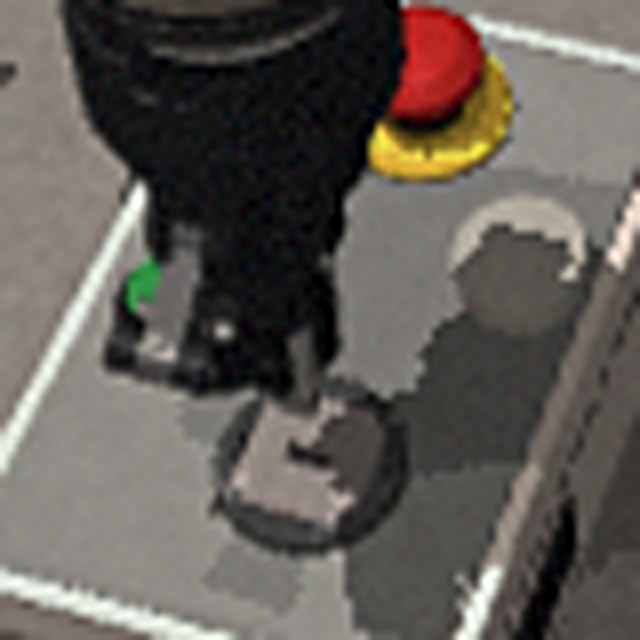

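Request:
apply_moves --rows '[0, 0.03, -0.7, 0, 0, 0.03, -0.8, 0, -0.2, 0, -0.8, 0, -0.5, -0.08, -0.3, 0, -0.8, -0.13, 0, 0, -0.8, -0.13, 0, 0, -0.8, -0.13, 0, 0, -0.8, -0.13, 0, 0, -0.8, -0.13, 0, 0, -0.8, -0.13, 0, 0]'

```text
time_s: 19.55
position: [0.5643, 0.044, 0.2338]
eef_rot: [0.645, 0.764, 0.022, 0.019]
contact_force: [0.1, -0.1, -0.9]
gripper_width: 0.0093
```

Request:
apply_moves --rows '[-0.8, -0.13, 0, 0, -0.8, -0.13, 0, 0, -0.8, -0.13, 0, 0, -0.8, -0.13, 0, 0, -0.8, -0.13, 0, -0.03, -0.8, -0.13, 0, -0.03, -0.8, -0.15, 0, -0.03, -0.8, -0.2, 0, -0.03, -0.8, -0.2, 0, 0, -0.5, -0.1, 0, 0]'

```text
time_s: 20.55
position: [0.5598, -0.2127, 0.228]
eef_rot: [0.6, 0.799, 0.018, 0.018]
contact_force: [-0.8, 0.5, -0.9]
gripper_width: 0.0095
```

```bash
python3 -c "
from h import *
tip((.570,-.2825,.08),1.857)"
```

```text
t 20.55 p [ 0.5598 -0.2127  0.228 ] head 1.8535 tilt [0.0505 0.0071] F [-0.8  0.5 -0.9] M [-0.01  0.08  0.01] w 0.0095 q [-0.11  0.35  0.48  1.81 -0.22  0.98  2.32]
turn -0.003
tip [ 0.5597 -0.2121  0.1976] need [-2.321 -0.525  3.915]
down10mm= [ 0.002 -0.017  0.333]
```

Request:
apply_moves --rows '[-0.7, -0.05, 0, 0, -0.7, -0.05, 0, 0, -0.6, -0.05, 0.4, 0, -0.3, 0, 0.7, 0, 0, 0, 0.7, 0, 0, -0.03, 0.7, 0, 0, 0, 0, 0]'

```text
time_s: 21.25
position: [0.5698, -0.2936, 0.149]
eef_rot: [0.605, 0.796, 0.016, 0.018]
contact_force: [-0.3, 0.1, -1.4]
gripper_width: 0.0092
```

```bash
python3 -c "
from h import *
tip((.570,-.2825,.06),1.857)"
```

```text
t 21.25 p [ 0.5698 -0.2936  0.149 ] head 1.8414 tilt [0.0475 0.0034] F [-0.3  0.1 -1.4] M [ 0.05  0.08 -0.06] w 0.0092 q [ 0.06  0.52  0.46  1.77 -0.32  0.88  2.5 ]
turn -0.016
tip [ 0.5697 -0.2931  0.1186] need [0.356 0.013 1.952]
down10mm= [ 0.003 -0.016  0.333]
```

Request:
apply_moves --rows '[0.2, 0, 0.5, -0.01, 0.15, 0, 0.5, -0.01, 0, 0, 0.5, 0, 0, 0, 0.3, 0, 0, 0, 0, 0]'

```text
time_s: 21.75
position: [0.5686, -0.2866, 0.0958]
eef_rot: [0.598, 0.801, 0.015, 0.02]
contact_force: [0.1, 0.2, 0.6]
gripper_width: 0.0091
```

Run:
```python
from h import *
tip((.570,-.2825,.045),1.857)
s=read_camera("side")
cv2.imwrite('pics/s6.png',s[:,:,::-1])
cv2.imwrite('pics/l6.png',cv2.resize(s[130:210,255:335],None,fx=8,fy=8,interpolation=cv2.INTER_CUBIC)[:,:,::-1])
```

```text
t 21.75 p [ 0.5686 -0.2866  0.0958] head 1.8588 tilt [0.0497 0.0011] F [0.1 0.2 0.6] M [0.03 0.11 0.04] w 0.0091 q [ 0.07  0.58  0.42  1.82 -0.35  0.77  2.54]
turn 0.002
tip [ 0.5686 -0.2862  0.0654] need [0.112 0.048 0.681]
down10mm= [ 0.004 -0.016  0.333]
```

View pics/l6.png

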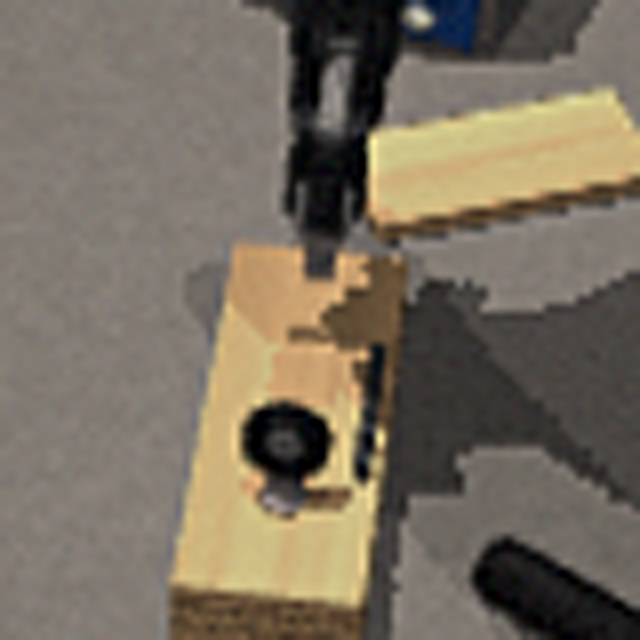

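Run:
```python
from h import *
s=cv2.imread('pics/s6.png')
c=s[155:180,280:310].astype(float); c=np.clip(c*1.4,0,255).astype(np.uint8)
cv2.imwrite('pics/l7.png',cv2.resize(c,None,fx=24,fy=24,interpolation=cv2.INTER_NEAREST))
for X in((.570,-.2825,.04),(.5686,-.2862,.0654)):
    print(((proj("side",X)-[280,155]+.5)*24))
f=lambda u,v,z:np.round(atz("side",280+u/24-.5,155+v/24-.5,z),4)
for u,v in((328,396),(300,396),(340,396)): print(f(u,v,.04))
```

```text
[338.27551519 401.40965547]
[367.88235633 241.09238213]
[ 0.5716 -0.2829  0.04  ]
[ 0.5749 -0.2813  0.04  ]
[ 0.5702 -0.2836  0.04  ]
```

View pics/l7.png

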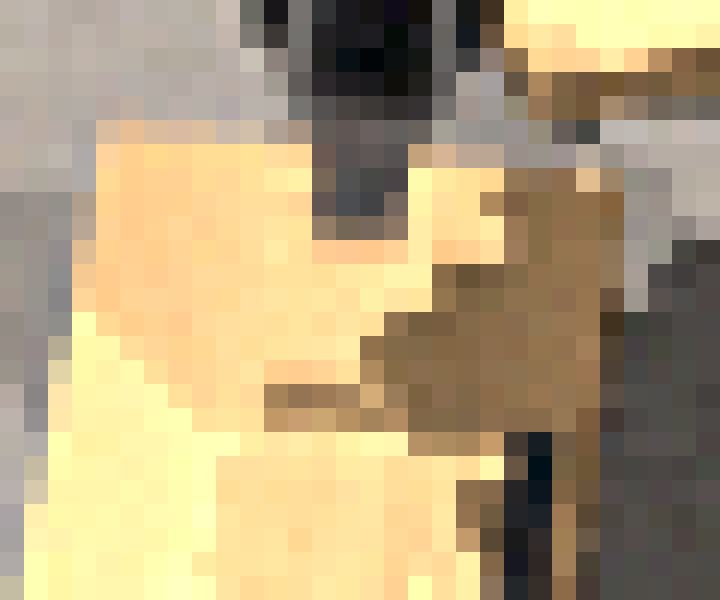

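Request:
apply_moves --rows '[0.1, 0.04, 0.2, 0, 0, -0.01, 0.2, 0, 0, -0.01, 0.15, 0, 0, 0, 0, 0]'

```text
time_s: 22.2
position: [0.5708, -0.2845, 0.0806]
eef_rot: [0.598, 0.801, 0.016, 0.022]
contact_force: [1.3, -0.4, -0.9]
gripper_width: 0.009
```

Run:
```python
from h import *
tip((.570,-.283,.04),1.857)
s=read_camera("side")
c=s[155:180,280:310].astype(float); c=np.clip(c*1.4,0,255).astype(np.uint8)
cv2.imwrite('pics/l8.png',cv2.resize(c,None,fx=24,fy=24,interpolation=cv2.INTER_NEAREST)[:,:,::-1])
```

```text
t 22.2 p [ 0.5708 -0.2845  0.0806] head 1.8582 tilt [ 0.0535 -0.0006] F [ 1.3 -0.4 -0.9] M [ 0.01  0.15 -0.  ] w 0.009 q [ 0.08  0.6   0.41  1.83 -0.37  0.74  2.54]
turn 0.001
tip [ 0.5708 -0.2841  0.0501] need [ 0.049 -0.034  0.335]
down10mm= [ 0.005 -0.017  0.333]
```

View pics/l8.png

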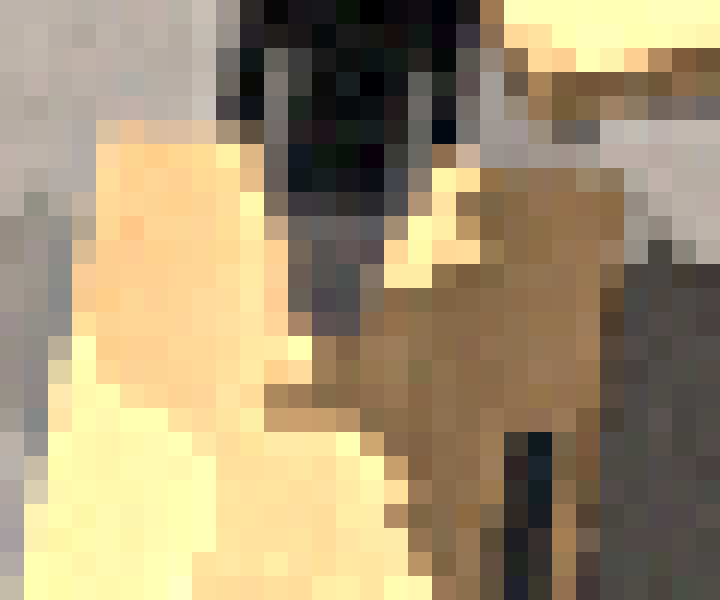

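Request:
apply_moves --rows '[0.05, -0.01, 0.12, 0, 0, -0.01, 0.1, 0, 0, 0, 0.07, 0, 0, 0, 0.05, 0]'

```text
time_s: 22.65
position: [0.5708, -0.2836, 0.0705]
eef_rot: [0.598, 0.801, 0.016, 0.022]
contact_force: [0.2, -0.2, -0.4]
gripper_width: 0.0092
```

```bash
python3 -c "
from h import *
tip((.570,-.283,.022),1.857)"
```

```text
t 22.65 p [ 0.5708 -0.2836  0.0705] head 1.858 tilt [ 0.055  -0.0013] F [ 0.2 -0.2 -0.4] M [-0.    0.07  0.03] w 0.0092 q [ 0.08  0.61  0.4   1.83 -0.38  0.72  2.55]
turn 0.001
tip [ 0.5709 -0.2833  0.04  ] need [ 0.028 -0.059  0.599]
down10mm= [ 0.006 -0.017  0.333]
```

Request:
apply_moves --rows '[0, -0.01, 0.06, 0, 0, -0.01, 0.06, 0, 0, 0, 0.06, 0]'

```text
time_s: 22.95
position: [0.5706, -0.2839, 0.0647]
eef_rot: [0.598, 0.801, 0.016, 0.022]
contact_force: [-0.1, -0.7, -0.4]
gripper_width: 0.0092
```

```bash
python3 -c "
from h import *
tip((.570,-.283,.022),1.857)"
```

```text
t 22.95 p [ 0.5706 -0.2839  0.0647] head 1.8579 tilt [ 0.0551 -0.0014] F [-0.1 -0.7 -0.4] M [ 0.02  0.1  -0.01] w 0.0092 q [ 0.09  0.62  0.39  1.84 -0.38  0.71  2.55]
turn 0.001
tip [ 0.5707 -0.2836  0.0342] need [ 0.032 -0.039  0.405]
down10mm= [ 0.006 -0.017  0.333]
```

Request:
apply_moves --rows '[0.01, -0.01, 0.1, 0, 0, 0, 0.1, 0, 0, -0.005, 0.1, 0, 0, 0, 0.05, 0]'

```text
time_s: 23.35
position: [0.5707, -0.2837, 0.0531]
eef_rot: [0.598, 0.801, 0.016, 0.022]
contact_force: [-0.8, -0.7, -1.4]
gripper_width: 0.0093
```

```bash
python3 -c "
from h import *
tip((.570,-.283,.022),1.857)"
```

```text
t 23.35 p [ 0.5707 -0.2837  0.0531] head 1.858 tilt [ 0.055  -0.0013] F [-0.8 -0.7 -1.4] M [-0.06  0.04 -0.01] w 0.0093 q [ 0.09  0.63  0.38  1.84 -0.39  0.69  2.56]
turn 0.001
tip [ 0.5708 -0.2834  0.0227] need [ 0.019 -0.022  0.022]
down10mm= [ 0.006 -0.017  0.333]
```

Request:
apply_moves --rows '[0, 0, 0.03, 0, 0, 0, 0.03, 0]'

```text
time_s: 23.55
position: [0.5707, -0.2837, 0.0517]
eef_rot: [0.598, 0.801, 0.016, 0.022]
contact_force: [-4.7, 2.8, 13.0]
gripper_width: 0.0087
```

```bash
python3 -c "
from h import *
tip((.570,-.283,.022),1.857)"
```

```text
t 23.55 p [ 0.5707 -0.2837  0.0517] head 1.8578 tilt [ 0.0548 -0.0009] F [-4.7  2.8 13. ] M [0.58 0.95 0.07] w 0.0087 q [ 0.09  0.63  0.38  1.84 -0.39  0.69  2.56]
turn 0.001
tip [ 0.5708 -0.2834  0.0212] need [ 0.02  -0.022 -0.027]
down10mm= [ 0.005 -0.017  0.333]
```

Seated on the collar. Relax, open, and back off.

Request:
apply_moves --rows '[0, 0, 0, 0, 0, 0, 0, 0]'

```text
time_s: 23.75
position: [0.5708, -0.2839, 0.0521]
eef_rot: [0.598, 0.801, 0.016, 0.022]
contact_force: [-0.0, 0.4, -0.2]
gripper_width: 0.0095
```

Request:
apply_moves --jaw 0.6 --rows '[0, 0, 0, 0, 0, 0, 0, 0, 0, 0, 0, 0, 0, 0, 0, 0, 0, 0, 0, 0]'

```text
time_s: 24.25
position: [0.5712, -0.284, 0.0521]
eef_rot: [0.598, 0.801, 0.016, 0.023]
contact_force: [-0.3, 0.0, -0.3]
gripper_width: 0.0515
```

Request:
apply_moves --rows '[0, 0.01, -0.2, 0, 0, 0.01, -0.3, 0, 0, 0.02, -0.5, 0, 0, 0.02, -0.6, 0, 0, 0.03, -0.8, 0, 0, 0, -0.8, 0, 0, 0, -0.8, 0, 0, 0, -0.5, 0, 0, 0, 0, 0]'

```text
time_s: 25.15
position: [0.5665, -0.2842, 0.2014]
eef_rot: [0.599, 0.8, 0.017, 0.026]
contact_force: [0.5, -0.5, -0.1]
gripper_width: 0.0512
```

Run:
```python
from h import *
st()
s=read_camera("side"); t=read_camera("top")
cv2.imwrite('pics/s9.png',s[:,:,::-1]);cv2.imwrite('pics/t9.png',t[:,:,::-1])
a=cv2.resize(s[140:220,260:340],None,fx=5,fy=5,interpolation=cv2.INTER_CUBIC)
b=cv2.resize(t[160:240,280:360],None,fx=5,fy=5,interpolation=cv2.INTER_CUBIC)
cv2.imwrite('pics/g9.png',np.hstack([a,b])[:,:,::-1])
```

```text
t 25.15 p [ 0.5665 -0.2842  0.2014] head 1.8562 tilt [ 0.0615 -0.0032] F [ 0.5 -0.5 -0.1] M [ 0.    0.09 -0.03] w 0.0512 q [ 0.01  0.44  0.49  1.76 -0.28  0.95  2.47]
```

View pics/g9.png

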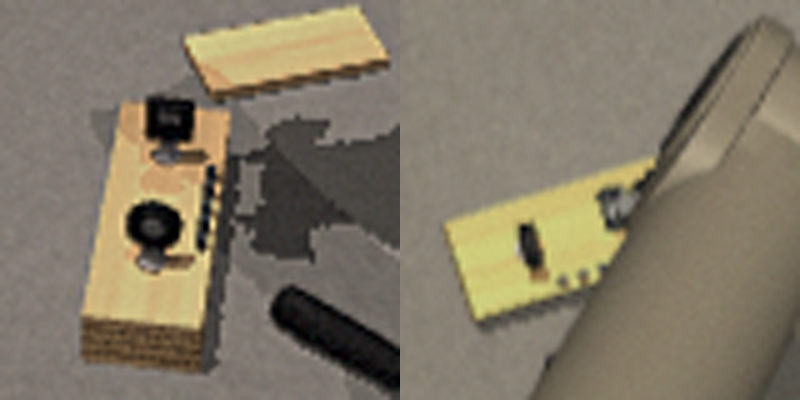

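Run:
```python
from h import *
def cen(im,x0,y0,x1,y1,lo):
    g=im[y0:y1,x0:x1].astype(float).max(2); w=np.clip(lo-g,0,None); w[w<lo*0.3]=0
    ys,xs=np.nonzero(w); W=w[ys,xs]
    return x0+(xs*W).sum()/W.sum(), y0+(ys*W).sum()/W.sum(), len(W)
for f in('s9','side0'):
    s=cv2.imread(f'pics/{f}.png'); print(f,np.round(cen(s,286,156,304,171,90),2),np.round(cen(s,280,178,300,192,90),2))
```

```text
s9 [293.68 163.61  79.  ] [290.59 184.98  79.  ]
side0 [293.9  163.89  82.  ] [290.59 185.01  84.  ]
```

View pics/s9.png

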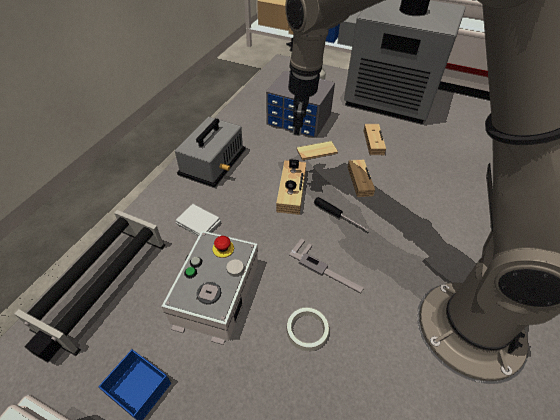

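```bash
python3 -c "
from h import *
st(); print(sign_off())"
```

```text
t 25.25 p [ 0.5656 -0.2834  0.1987] head 1.8565 tilt [ 0.0581 -0.0019] F [-0.4  0.7 -0.6] M [-0.    0.02  0.04] w 0.0512 q [ 0.02  0.44  0.48  1.76 -0.28  0.94  2.47]
the job is handed in; nothing more can be done
None
```

I did the whole job in the order asked and handed it in at 25.3 s. The oblong-head key is back in its slot and nothing is touching the robot.

- **Insertion:** The key first landed on the rim of the hole with about 11 N, so I backed off about 1.5 mm. It then went in freely, and the collar landed on the plate with about 13 N, which I relaxed before turning.
- **Turning:** I turned it clockwise until it pushed back with 0.31 N m, at about 1.35 rad of tool turn. I then turned it back past the slot to the home stop, where it pushed back with −0.31 N m, at about −0.33 rad. Finally I lined it up with the slot again and drew it out with under 1.5 N.
- **Return:** The key went into its slot freely until the collar landed on the stand with about 13 N. I relaxed, let go and lifted clear.

**Last checks**
- The oblong head is within 0.4 pixel of where it started and the other key has not moved. That could hide up to about 1 mm, but the tool height at seating (52.1 mm, against 52.4 mm when picked up) fits the key being fully down.
- By eye, the station, tin and other items are where they were.
- The rotor is hidden under the plate, so its being at home is judged only from the stop I felt.
- The tool slowly tilted to about 3° over the run. The moves cannot correct tilt, and it caused no binding.

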